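# Switch the bench supply off and draw its blown fuse

### The job

The bench supply has blown one of its two fuses. Switch it off first: press the red key of its key bank fully home so that it stays down and the cream key that is down springs up, without pressing any cream key. Then pull the blown fuse (red band) up out of its spring clips and lay it down flat in the shallow yellow tray without dropping it, leaving the good fuse (green band) in its clips and not shifting the screwdriver and the pliers beside the work.

Things in the scene. Friction and masses are not known exactly. Their poses are not given: they have to be found in the camera images.
- console: grey bench supply, 210 mm deep (its x), 270 mm wide (its y), fixed, flat deck 70 mm above the bench. Origin: centre of its underside; x points away from the robot at yaw 0 (yaw varies by 17 degrees). Five keys in a row at x = -60 mm, y = +60 (red), +30, 0, -30, -60 mm. Two fuses lie along its y at x = +40 mm, centred at y = +60 and -60 mm. Two 25 mm binding posts near x = -60, y = -110 mm
- key_off_top (a point): centre of the red key's top (moves with it). A key's cap is 30 mm along the console's x, 22 mm along its y; keys stand at 30 mm pitch, so 8 mm gaps. Caps that are up all stand 15 mm above the deck (85 mm above the bench). The red key is always at the console's +y end of the row
- key_off (a joint): red key, metres pressed down: 0 when up (the start), 8.2 mm at its bottom stop. A push of about 4 to 5 N carries it past a detent at 1 to 2 mm, where the key that is down is freed and pops up; it latches only if pushed on past 7 mm, practically to the stop, and then stays at 7 mm when let go. A half press springs back up. Pressing another key releases it again
- key_live (a joint): the cream key that is latched down at the start (7 mm), metres pressed; in any of the four cream places. Springs up to 0 when another key is pressed
- key_b (a joint): one of the three other cream keys, up at the start (0), metres pressed
- key_c (a joint): as key_b
- key_d (a joint): as key_b
- key_live_top (a point): centre of the top of the cream key that is down at the start (moves with it; 78 mm above the bench at first)
- fuse_blown: the blown fuse: cylinder 22.2 mm in diameter, 58 mm long, 45 to 70 g, white ceramic with steel end caps and a red band round its middle. Origin: its centre, at the start 101 mm above the bench (31 mm above the deck). Its axis is its y: level, along the console's y. It can be in the left or the right holder, gripped by two spring clips (see clips_a)
- clips_a: holder of the blown fuse, fixed on the deck; origin on the deck under the fuse's middle, y along the fuse. Two copper C-shaped spring clips, open upwards, 8 mm wide, centred 23 mm either side of the middle; their tips reach 4 mm above the fuse. The 38 mm between the clips is free for fingers down to 4 mm above the deck. Pulled straight up, the fuse resists with 8 to 13 N for 6 mm, snaps free, and is clear 20 mm up
- fuse_good: the good fuse, the same but with a green band, in the same kind of clips at the other place; leave it in
- tray: shallow open yellow tray, fixed, 160 mm along its x, 120 mm along its y, 32 mm high, walls and floor 4 mm; origin: centre of its underside. To the left or the right of the console (a blue box of fixings is on the other side). A small loose black terminal block (12 x 32 x 10 mm) lies 49 to 61 mm towards its +x end; the rest is free. A fuse on its floor has its centre 15 mm above the bench
- screwdriver: bystander: blue-handled screwdriver, 190 mm long, 26 mm thick, left side
- pliers: bystander: red-handled pliers, 185 mm long, 14 mm high, right side
Not all that is in view belongs to the job. Leave any purple look-alike of the fuse_blown alone.

How it is judged:
By the outcome, as a careful person would: the job done as asked, in the order asked, and still so for the second after the job is handed in, with the robot touching nothing.
It also fails if it takes over 48 s, if anything falls off the work surface, if the arm or the gripper's body presses on something with over 40 N, if the wrist force passes 120 N, or if a joint passes its speed limit or range.

### The arm

A 7-joint arm with a two-finger parallel gripper is mounted at the origin on the work surface. World frame = base frame: x ahead of the robot, y to its left, z up, the work surface at z = 0. Lengths are in mm, angles in rad, forces in N, time in s.
With the tool pointing down it reaches from about 400 to 875 mm from the base axis. Payload 4.4 kg.
Tool frame: the origin (TCP) lies at the very end of the fingers, on their centre line; the grasp point (between the pads) lies 19 mm behind it (ctrl.grip_depth is the distance from the TCP to the grasp point, in mm); z points along the fingers, x is the direction in which the jaws open and shut, and the axes are right-handed (so a half turn about z gives the same grasp; the last joint's range is limited). The gripper opens to 85 mm and grips with 20 to 120 N. Pads are 22 mm wide; open, the fingers measure 114 mm over their backs; the gripper's body (76 mm by 85 mm) begins 54 mm behind the grasp point. The pads swing forward as they close: fully open they stand 13 mm farther back than shut.
Start: joints at [1.278, 0.628, 0.038, 1.517, -0.027, 0.996, -0.02], TCP at [146.187, -633.362, 231.313] pointing down, gripper open.
Joint ranges: [-3.06, 3.06], [-0.37, 2.12], [-1.25, 1.32], [0.18, 2.47], [-1.1, 4.24], [0.23, 1.98], [-2.94, 2.94]. Speed limits (rad/s): [2.57, 2.57, 3.14, 3.14, 3.14, 3.14, 3.14].

### API

Orientations are given as [roll, pitch, yaw] about the fixed x, y, z axes, in that order (R = Rz(yaw) Ry(pitch) Rx(roll)).
In Python, from cell import ctrl gives the robot as it stands.
- The arm moves only by the shell command python3 -m creep 'ROWS'. ROWS is JSON, a list of rows, each an object with "hand": the opening, from 0 (shut) to 1 (fully open); "travel": the shift along the tool's x, y, z in cm, a list of three; "angular": the turn, a rotation vector about the tool's x, y, z in degrees, a list of three. In form: [{"hand": hand, "travel": [tx, ty, tz], "angular": [rx, ry, rz]}, ...]. A call has 1 to 20 rows; each row is the pose to reach, as a shift and turn from the pose measured when the call began, along the tool's axes at that moment; what a row does not reach only later rows make up. A row lasts 1/10 s, in which the tool goes at most 50 mm and 8.59 degrees, less where a joint would pass 70% of its speed; a pose out of reach is approached as far as the arm can. A call with a gripper value outside its range is refused whole. The fingers move at their own pace and stop on an object; the grip force is fixed at half the most. Time passes only in rows, so rows that repeat a pose let the fingers close. It gives the time, the measured TCP pose, the force and the opening at its end, in the units of the state.
- ctrl.read_state(): the state, without advancing time (a new reading comes with each control period).
- ctrl.get_image(name): name is "side" or "top" or "wrist"; returns a dict with "frame" (420x560x3 uint8, red, green, blue), "fx", "fy", "cx", "cy" (pixels), "origin" and "orientation" of the camera in the world. Camera axes: x right, y down, z forward; pixel columns grow to the right and rows downward; lengths in mm; the calibration is good to about 2 mm. A picture is of the moment at which its call begins. There is no depth.
- ctrl.finish_job(): hands the job in, once; it reports no verdict.
Trained networks look in the newest picture that a camera, given by its name, has taken for a name from the list of things; names that differ only in an ending like _2 or _b are one class to them, and where a whole thing is asked for, a point or a joint stands for the part that bears it (a point fixed in the world has none). Each returns a list of dicts, best first, with "confidence" (0 to 1); they miss things now and then, are a little off and sometimes report something else, mostly with a low value. They report only what shows in the picture. A call takes as long as a camera call. They do not tell look-alikes from the thing itself.
- ctrl.regions_of(camera, thing): "region" (420x560 bool, what is visible of it).
- ctrl.spot_point(camera, thing): "at" ([x, y, z] in mm, in world coordinates, good to about 4 mm: a listed point, or the origin of a listed thing).
The state is a dict: "clock": time; "qpos": joint angles; "qd": joint speeds; "tau": joint torques, N m; "eef_pos": TCP position; "tool_rot": TCP orientation; "force": force on the tool from outside, world axes, zero at the start; "torque": the same for the moment, N m; "width": finger opening in mm.
Only numpy, scipy, OpenCV 4.12 (cv2) and the standard library are available. Lean on these libraries where they do the work, as an engineer would, in place of code of your own. Each camera call takes 0.05 s, during which the arm holds its last target. There are 200 camera calls.

## Working session

There is one attempt and no reset: what is moved stays moved. The work goes in short steps, Python scripts to look and compute and a shell command to move; the robot and the scene stay as the last step left them, time stands still between calls to the robot, and variables do not carry over. Pictures are saved under pics/ and viewed, about 8 in all and at most 12, crops included, and the job is handed in when it is done.

```bash
mkdir -p pics; ls
cat > h.py <<'E'
import numpy as np, cv2
from scipy.spatial.transform import Rotation as R
from cell import ctrl
def cam(n):
    im=ctrl.get_image(n); return im
def Rc(o):
    o=np.array(o,float)
    return o if o.shape==(3,3) else (R.from_euler('xyz',o) if o.size==3 else R.from_quat(o)).as_matrix()
def ray(im,u,v,z):
    d=Rc(im['orientation'])@np.array([(u-im['cx'])/im['fx'],(v-im['cy'])/im['fy'],1]); o=np.array(im['origin'],float)
    return o+d*(z-o[2])/d[2]
def save(im,f,crop=None,s=1):
    a=im['frame'][:,:,::-1]
    if crop: a=a[crop[1]:crop[3],crop[0]:crop[2]]
    cv2.imwrite('pics/'+f,cv2.resize(a,None,fx=s,fy=s,interpolation=cv2.INTER_CUBIC))
def toolrel(dst,rot_dst=None):
    s=ctrl.read_state(); T=R.from_euler('xyz',s['tool_rot'])
    print('travel cm',np.round(T.inv().apply(np.array(dst)-np.array(s['eef_pos']))/10,2))
    if rot_dst is not None: print('angular deg',np.round(np.degrees((T.inv()*R.from_euler('xyz',rot_dst)).as_rotvec()),2))
E
python3 - <<'E'
from h import *
s=ctrl.read_state(); print(s['clock'],np.round(s['eef_pos'],1),np.round(s['tool_rot'],3),s['width'])
ims={}
for c in ['top','side']:
    im=cam(c); save(im,c+'0.png',s=1.4); print(c,im['origin'],im['orientation'],im['fx'])
    for t in ['console','key_off_top','key_live_top','fuse_blown','fuse_good','clips_a','tray','screwdriver','pliers']:
        print(t,[(np.round(d['at']).tolist(),round(d['confidence'],2)) for d in ctrl.spot_point(c,t)[:3]])
E
```

```text
pics
0.0 [ 146.  -632.7  230.4] [ 3.142e+00  2.000e-03 -1.344e+00] 85.33467207327207
top [ 3.58072983e+02 -6.67216177e-01  1.61066684e+03] [-2.99625621e+00  1.86186728e-03 -1.55150357e+00] 488.04135997113247
console [([580.0, 37.0, -1.0], 0.86)]
key_off_top [([517.0, 94.0, 90.0], 0.64)]
key_live_top [([524.0, -27.0, 76.0], 0.6)]
fuse_blown [([619.0, 95.0, 98.0], 0.67), ([619.0, 260.0, 11.0], 0.63), ([764.0, 86.0, 11.0], 0.51)]
fuse_good [([474.0, -476.0, 1.0], 0.66), ([621.0, -24.0, 99.0], 0.59)]
clips_a [([616.0, 104.0, 71.0], 0.63)]
tray [([503.0, -322.0, 3.0], 0.86)]
screwdriver [([463.0, 489.0, 1.0], 0.86)]
pliers [([469.0, -477.0, -1.0], 0.97)]
side [ 207.69253898  845.77293141 1081.96498972] [-2.38199310e+00  1.14159558e-03 -2.74294102e+00] 486.0737641403732
console [([579.0, 36.0, -1.0], 0.97)]
key_off_top [([514.0, 90.0, 85.0], 0.42)]
key_live_top [([522.0, -26.0, 81.0], 0.5)]
fuse_blown [([386.0, 153.0, 10.0], 0.73), ([617.0, 100.0, 100.0], 0.6), ([625.0, 261.0, 10.0], 0.48)]
fuse_good [([622.0, -21.0, 100.0], 0.6)]
clips_a [([618.0, 96.0, 69.0], 0.57)]
tray [([505.0, -326.0, -4.0], 0.89)]
screwdriver [([461.0, 488.0, 3.0], 0.64)]
pliers [([474.0, -480.0, 0.0], 0.58)]
```

View pics/top0.png

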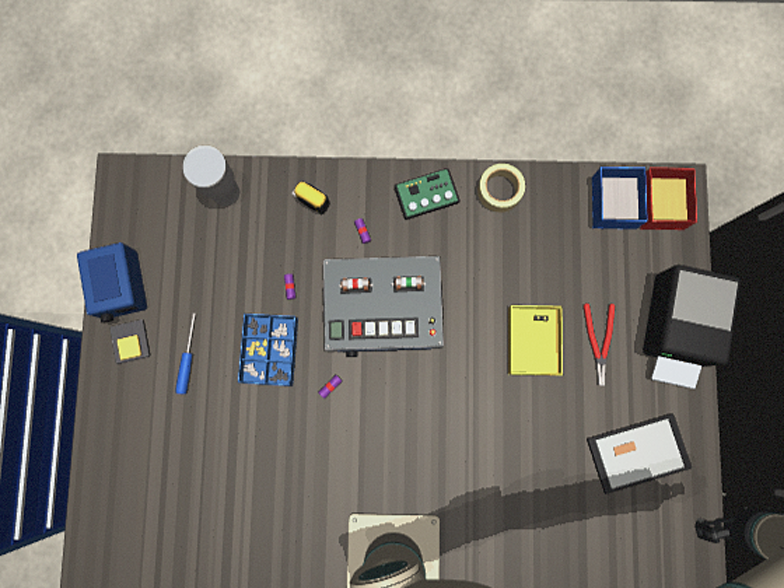

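View pics/side0.png

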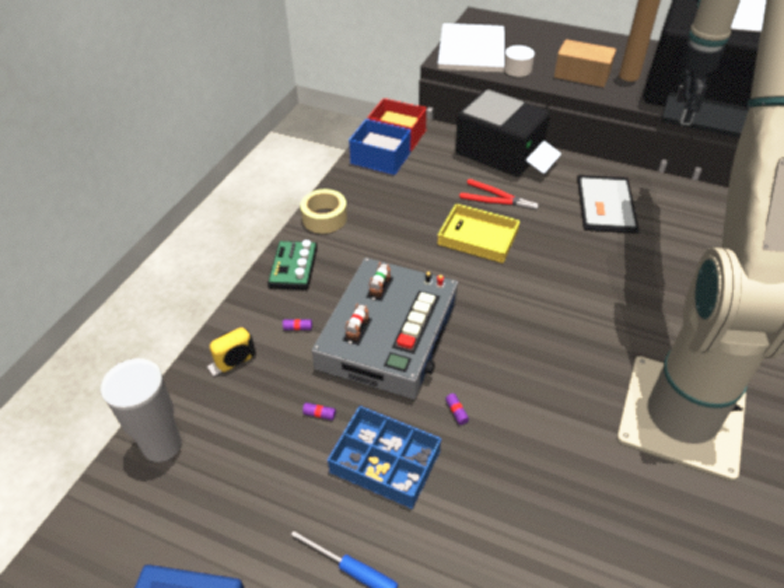

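The top view shows the red key at about (357,328), the blown fuse (red band) at (355,284), the good one at (409,283) and the tray on the right at (536,340). The console is near yaw 0. Next I'll refine these by colour.

Run:
```python
from h import *
im=cam('top'); a=cv2.cvtColor(im['frame'],cv2.COLOR_RGB2HSV).astype(int); H,S,V=a[...,0],a[...,1],a[...,2]
def cc(m,box,z,n):
    mm=np.zeros(m.shape,bool); x0,y0,x1,y1=[int(b/1.4) for b in box]; mm[y0:y1,x0:x1]=m[y0:y1,x0:x1]
    v,u=np.nonzero(mm); p=ray(im,u.mean(),v.mean(),z); print(n,len(u),np.round(p,1)); return p
red=((H<8)|(H>172))&(S>120)&(V>90); grn=(H>40)&(H<85)&(S>110)
k=cc(red,(345,318,364,338),85,'redkey'); b=cc(red,(335,270,375,298),108,'blown'); g=cc(grn,(390,270,430,298),108,'good')
d=b-g; print('yaw from fuses',np.degrees(np.arctan2(-d[0],d[1])), 'dist',np.hypot(*d[:2])); d=b-k; print('yaw key-fuse',np.degrees(np.arctan2(d[1],d[0])),np.hypot(*d[:2]))
y=((H>20)&(H<35)&(S>120)); m=np.zeros(y.shape,np.uint8); m[205:280,355:410]=y[205:280,355:410]
c=max(cv2.findContours(m,0,2)[0],key=cv2.contourArea); r=cv2.minAreaRect(c); print(r,np.round(ray(im,*r[0],32),1),[np.round(ray(im,*q,32)).tolist() for q in cv2.boxPoints(r)])
r0=R.from_euler('xyz',[np.pi,0,np.radians(2)]).as_euler('xyz'); toolrel([k[0],k[1],200],[np.pi,0,np.radians(2)]); print(ctrl.read_state()['clock'])
```

```text
redkey 70 [513.7  90.7  85. ]
blown 24 [613.2  95.  108. ]
good 25 [618.5 -24.5 108. ]
yaw from fuses 2.5482286860132155 dist 119.68842815114745
yaw key-fuse 2.5202361475122195 99.61286357956057
((382.0, 242.5), (49.0, 38.0), 90.0) [ 501.3 -320.9   32. ] [[580.0, -260.0, 32.0], [583.0, -384.0, 32.0], [423.0, -381.0, 32.0], [421.0, -259.0, 32.0]]
travel cm [-62.28 -52.09   3.13]
angular deg [ -0.    -0.   -79.01]
1.05
```

```bash
python3 -m creep '[{"hand":0,"travel":[-25,-40,0],"angular":[0,0,-40]},{"hand":0,"travel":[-25,-40,0],"angular":[0,0,-40]},{"hand":0,"travel":[-25,-40,0],"angular":[0,0,-40]},{"hand":0,"travel":[-25,-40,0],"angular":[0,0,-40]},{"hand":0,"travel":[-25,-40,0],"angular":[0,0,-40]},{"hand":0,"travel":[-25,-40,0],"angular":[0,0,-40]},{"hand":0,"travel":[-25,-40,0],"angular":[0,0,-40]},{"hand":0,"travel":[-25,-40,0],"angular":[0,0,-40]},{"hand":0,"travel":[-62.3,-52.1,3],"angular":[0,0,-78.5]},{"hand":0,"travel":[-62.3,-52.1,3],"angular":[0,0,-78.5]},{"hand":0,"travel":[-62.3,-52.1,3],"angular":[0,0,-78.5]},{"hand":0,"travel":[-62.3,-52.1,3],"angular":[0,0,-78.5]},{"hand":0,"travel":[-62.3,-52.1,3],"angular":[0,0,-78.5]},{"hand":0,"travel":[-62.3,-52.1,3],"angular":[0,0,-78.5]},{"hand":0,"travel":[-62.3,-52.1,3],"angular":[0,0,-78.5]},{"hand":0,"travel":[-62.3,-52.1,3],"angular":[0,0,-78.5]},{"hand":0,"travel":[-62.3,-52.1,3],"angular":[0,0,-78.5]},{"hand":0,"travel":[-62.3,-52.1,3],"angular":[0,0,-78.5]}]'
python3 - <<'E'
from h import *
im=cam('wrist'); save(im,'w1.png',s=1.4); s=ctrl.read_state(); print(s['clock'],s['eef_pos'],s['tool_rot'],s['force'],s['width'],im['origin'],im['orientation'],im['fx'])
for t in ['key_off_top','key_live_top','fuse_blown']:
    print(t,[(np.round(d['at'],1).tolist(),round(d['confidence'],2)) for d in ctrl.spot_point('wrist',t)[:3]])
a=cv2.cvtColor(im['frame'],cv2.COLOR_RGB2HSV).astype(int); H,S,V=a[...,0],a[...,1],a[...,2]
red=(((H<8)|(H>172))&(S>120)&(V>90)).astype(np.uint8)
n,l,st,c=cv2.connectedComponentsWithStats(red)
for i in range(1,n):
    if st[i,4]>60: print(st[i],c[i],np.round(ray(im,*c[i],85),1),np.round(ray(im,*c[i],110),1))
E
```

```text
clock: 2.85
eef_pos: [514.5, 100.4, 201.7]
tool_rot: [-3.135, -0.003, 0.038]
force: [0.0, 0.0, 0.8]
width: 0.1
2.9 [513.95897221  95.75501146 201.42461856] [-3.13921811e+00 -9.34136824e-04  3.38817135e-02] [-0.1554613  -0.77969555 -1.0643712 ] 0.11416328209945084 [510.36108801 166.79162333 344.72930327] [ 2.87953446e+00 -2.76606313e-03  3.75555692e-02] 303.2886853597352
key_off_top [([517.9, 91.3, 87.3], 0.97)]
key_live_top [([521.8, -28.2, 76.3], 0.41)]
fuse_blown [([622.0, 262.4, 11.1], 0.97), ([387.1, 157.5, 9.3], 0.96), ([760.0, 89.1, 11.4], 0.81)]
[387  27  15  27 307] [394.15309446  40.13029316] [598.3 237.8  85. ] [589.8 231.  110. ]
[149 128  22  23 235] [159.03829787 138.0893617 ] [412.9 157.5  85. ] [422.2 158.4 110. ]
[486 201  19  22 207] [496.2705314 210.647343 ] [707.5 106.   85. ] [688.5 111.9 110. ]
[263 204  33  27 866] [279.06466513 217.1039261 ] [515.2  93.   85. ] [514.7 100.1 110. ]
[385 217  28  16 333] [398.31531532 225.62162162] [622.5  89.   85. ] [611.7  96.5 110. ]
```

View pics/w1.png

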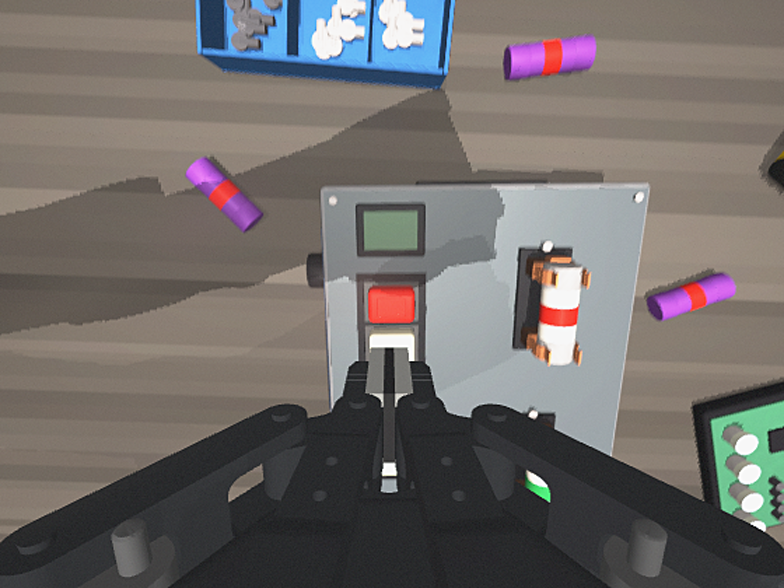

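The wrist view shows the red key at (390,304) in the scaled picture, just ahead of the fingertips. Both cameras put its top near (514.7, 92). I'll go down over it.

Run:
```python
from h import *
s=ctrl.read_state(); print(s['eef_pos'],s['clock'])
toolrel([514.7,91.8,90],[np.pi,0,np.radians(2.5)])
```

```text
[513.64514588  89.40165464 201.23366612] 3.05
travel cm [ 0.12 -0.25 11.12]
angular deg [ 0.07  0.02 -1.09]
```

```bash
python3 -m creep '[{"hand":0,"travel":[0.1,-0.2,4],"angular":[0,0,-1.1]},{"hand":0,"travel":[0.1,-0.2,8],"angular":[0,0,-1.1]},{"hand":0,"travel":[0.1,-0.2,11],"angular":[0,0,-1.1]},{"hand":0,"travel":[0.1,-0.2,11],"angular":[0,0,-1.1]},{"hand":0,"travel":[0.1,-0.2,11],"angular":[0,0,-1.1]},{"hand":0,"travel":[0.1,-0.2,11],"angular":[0,0,-1.1]},{"hand":0,"travel":[0.1,-0.2,11],"angular":[0,0,-1.1]}]'
python3 - <<'E'
from h import *
im=cam('wrist'); save(im,'w2.png',s=1.4); s=ctrl.read_state(); print(s['eef_pos'],s['force'])
toolrel([514.7,91.8,76],[np.pi,0,np.radians(2.5)])
E
```

```text
clock: 3.75
eef_pos: [515.9, 91.2, 93.0]
tool_rot: [3.141, -0.003, 0.043]
force: [-0.6, 0.3, 0.2]
width: 0.1
[515.65823619  91.28889765  92.80737001] [0.45717941 1.0006195  0.60466017]
travel cm [-0.1  -0.06  1.68]
angular deg [ 0.05 -0.15 -0.02]
```

View pics/w2.png

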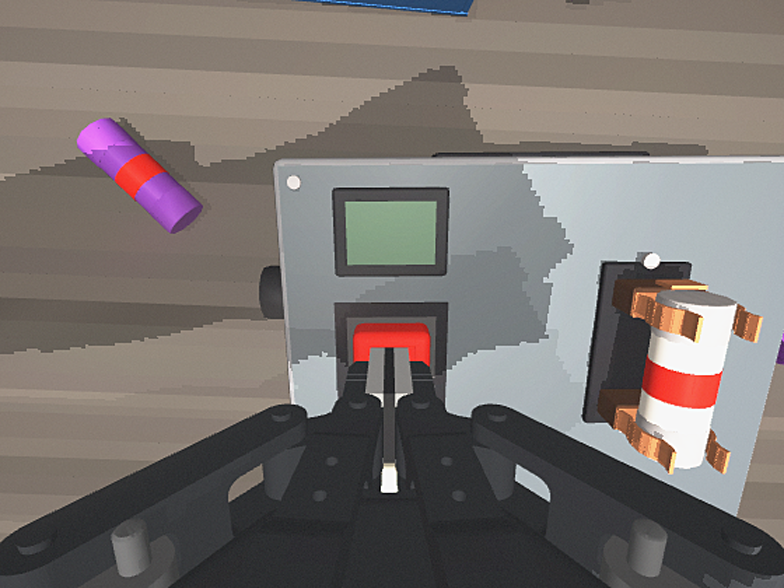

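The tips are centred on the red key: their far edge is at row 348, and the key's edge shows just ahead at about row 325. Pressing now.

```bash
python3 -m creep '[{"hand":0,"travel":[-0.1,0,0.7],"angular":[0,0,0]},{"hand":0,"travel":[-0.1,0,1.0],"angular":[0,0,0]},{"hand":0,"travel":[-0.1,0,1.3],"angular":[0,0,0]},{"hand":0,"travel":[-0.1,0,1.6],"angular":[0,0,0]},{"hand":0,"travel":[-0.1,0,1.7],"angular":[0,0,0]},{"hand":0,"travel":[-0.1,0,1.7],"angular":[0,0,0]},{"hand":0,"travel":[-0.1,0,1.7],"angular":[0,0,0]},{"hand":0,"travel":[-0.1,0,1.7],"angular":[0,0,0]}]'
```

```text
clock: 4.6
eef_pos: [515.2, 91.2, 76.6]
tool_rot: [3.14, -0.004, 0.043]
force: [-1.4, -0.8, 12.6]
width: 0.3
```

```bash
python3 -m creep '[{"hand":0,"travel":[0,0,0.2],"angular":[0,0,0]},{"hand":0,"travel":[0,0,0.2],"angular":[0,0,0]},{"hand":0,"travel":[0,0,0.2],"angular":[0,0,0]}]'
python3 -m creep '[{"hand":0,"travel":[0,0,-3],"angular":[0,0,0]},{"hand":0,"travel":[0,0,-7],"angular":[0,0,0]},{"hand":0.5,"travel":[0,0,-7],"angular":[0,0,0]},{"hand":0.5,"travel":[0,0,-7],"angular":[0,0,0]},{"hand":0.5,"travel":[6,0,-7],"angular":[0,0,0]},{"hand":0.5,"travel":[9.8,0,-7],"angular":[0,0,0]},{"hand":0.5,"travel":[9.8,0,-7],"angular":[0,0,0]},{"hand":0.5,"travel":[9.8,0,-7],"angular":[0,0,0]},{"hand":0.5,"travel":[9.8,0,-7],"angular":[0,0,0]},{"hand":0.5,"travel":[9.8,0,-7],"angular":[0,0,0]},{"hand":0.5,"travel":[9.8,0,-7],"angular":[0,0,0]}]'
python3 - <<'E'
from h import *
im=cam('wrist'); save(im,'w3.png',s=1.4); s=ctrl.read_state(); print(s['clock'],s['eef_pos'],s['force'],s['width'])
a=cv2.cvtColor(im['frame'],cv2.COLOR_RGB2HSV).astype(int); H,S,V=a[...,0],a[...,1],a[...,2]
red=(((H<8)|(H>172))&(S>120)&(V>90)).astype(np.uint8)
n,l,st,c=cv2.connectedComponentsWithStats(red)
for i in range(1,n):
    if st[i,4]>60: print(st[i],np.round(ray(im,*c[i],78),1),np.round(ray(im,*c[i],110),1))
print([(np.round(d['at'],1).tolist(),round(d['confidence'],2)) for d in ctrl.spot_point('wrist','fuse_blown')[:3]])
im=cam('side'); save(im,'s3.png',crop=(220,180,340,290),s=5)
E
```

```text
clock: 4.9
eef_pos: [515.2, 91.2, 76.4]
tool_rot: [3.14, -0.005, 0.043]
force: [-3.9, -1.8, 21.2]
width: 0.1
clock: 6.0
eef_pos: [611.8, 95.6, 146.7]
tool_rot: [3.139, -0.004, 0.044]
force: [-0.0, -0.0, -0.1]
width: 42.5
6.05 [612.08401412  95.65114724 146.85241687] [-0.58839775 -0.15378199  0.80101891] 42.60795062006496
[292   0  16  23 333] [618.2 233.1  78. ] [616.5 222.5 110. ]
[  8 114  33  25 413] [437.4 158.9  78. ] [463.2 159.5 110. ]
[423 204  22  26 304] [725.  107.5  78. ] [707.2 115.9 110. ]
[ 126  207   45   30 1244] [516.7  93.9  78. ] [530.4 104.4 110. ]
[269 226  33  22 588] [616.7  85.7  78. ] [615.3  97.5 110. ]
[([624.9, 261.0, 10.6], 0.91), ([757.4, 87.2, 10.3], 0.73), ([612.6, 97.3, 100.2], 0.68)]
```

View pics/w3.png

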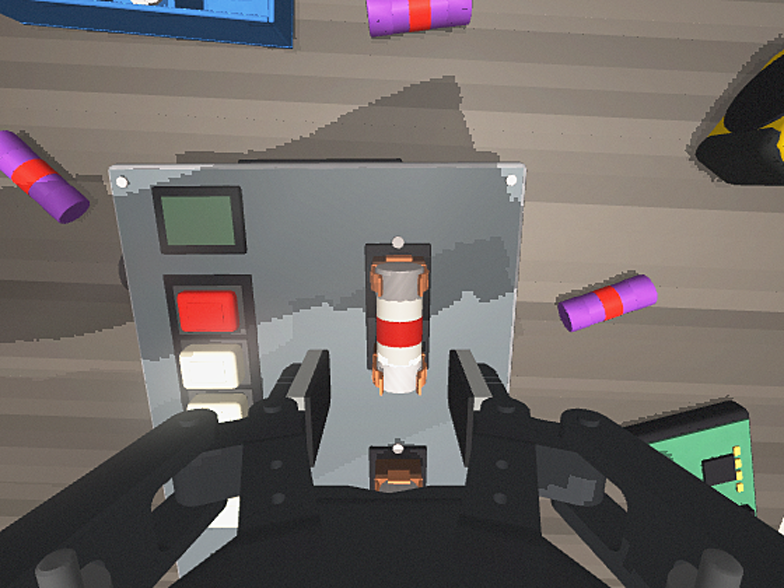

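View pics/s3.png

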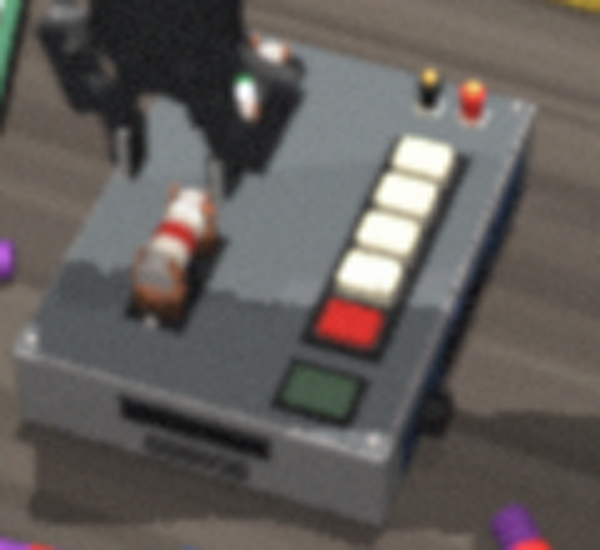

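The red key is down and all four cream keys stand level, so the live one has popped up. The blown fuse's band is at (400,331), between the open jaws. I'll descend and grip it with its centre about 10 mm behind the tips, so it can later rest on the tray floor.

```bash
python3 -m creep '[{"hand":0.5,"travel":[0.2,-0.1,3],"angular":[0,0,0]},{"hand":0.5,"travel":[0.2,-0.1,5.6],"angular":[0,0,0]},{"hand":0.5,"travel":[0.2,-0.1,5.6],"angular":[0,0,0]},{"hand":0.5,"travel":[0.2,-0.1,5.6],"angular":[0,0,0]},{"hand":0.5,"travel":[0.2,-0.1,5.6],"angular":[0,0,0]},{"hand":0,"travel":[0.2,-0.1,5.6],"angular":[0,0,0]},{"hand":0,"travel":[0.2,-0.1,5.6],"angular":[0,0,0]},{"hand":0,"travel":[0.2,-0.1,5.6],"angular":[0,0,0]},{"hand":0,"travel":[0.2,-0.1,5.6],"angular":[0,0,0]},{"hand":0,"travel":[0.2,-0.1,5.6],"angular":[0,0,0]},{"hand":0,"travel":[0.2,-0.1,5.6],"angular":[0,0,0]},{"hand":0,"travel":[0.2,-0.1,5.6],"angular":[0,0,0]}]'
python3 - <<'E'
from h import *
im=cam('wrist'); save(im,'w4.png',s=1.4); s=ctrl.read_state(); print(s['clock'],s['eef_pos'],s['force'],s['torque'],s['width'])
E
```

```text
clock: 7.35
eef_pos: [616.1, 96.8, 92.6]
tool_rot: [3.14, -0.008, 0.043]
force: [0.5, -0.4, 5.7]
width: 20.3
7.4 [616.10862449  96.84091765  92.62853722] [-0.21482069  0.16773374  6.67584977] [-0.03839045 -0.01715512 -0.0399978 ] 20.126062088958328
```

View pics/w4.png

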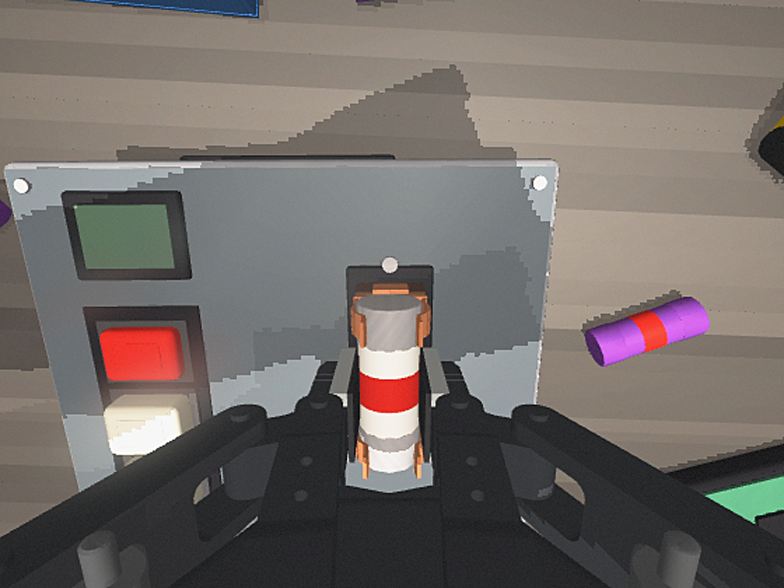

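The jaws are on the fuse, but the width is 20.1 mm, below its 22.2 mm diameter. With 6 N pushing up as well, the tips probably sit above the fuse's centre. I'll open, go 5 mm deeper and grip again.

```bash
python3 -m creep '[{"hand":0.5,"travel":[0,0,0],"angular":[0,0,0]},{"hand":0.5,"travel":[0,0,0],"angular":[0,0,0]},{"hand":0.5,"travel":[0,0,0],"angular":[0,0,0]},{"hand":0.5,"travel":[0,0,0.5],"angular":[0,0,0]},{"hand":0.5,"travel":[0,0,0.5],"angular":[0,0,0]},{"hand":0.5,"travel":[0,0,0.5],"angular":[0,0,0]},{"hand":0,"travel":[0,0,0.5],"angular":[0,0,0]},{"hand":0,"travel":[0,0,0.5],"angular":[0,0,0]},{"hand":0,"travel":[0,0,0.5],"angular":[0,0,0]},{"hand":0,"travel":[0,0,0.5],"angular":[0,0,0]},{"hand":0,"travel":[0,0,0.5],"angular":[0,0,0]},{"hand":0,"travel":[0,0,0.5],"angular":[0,0,0]}]'
```

```text
clock: 8.6
eef_pos: [616.5, 96.9, 87.8]
tool_rot: [3.14, -0.009, 0.043]
force: [0.4, -0.8, 0.8]
width: 20.5
```

```bash
python3 -m creep '[{"hand":0,"travel":[0,0,-0.3],"angular":[0,0,0]},{"hand":0,"travel":[0,0,-0.6],"angular":[0,0,0]},{"hand":0,"travel":[0,0,-0.9],"angular":[0,0,0]},{"hand":0,"travel":[0,0,-1.3],"angular":[0,0,0]},{"hand":0,"travel":[0,0,-1.8],"angular":[0,0,0]},{"hand":0,"travel":[0,0,-2.4],"angular":[0,0,0]},{"hand":0,"travel":[0,0,-3.5],"angular":[0,0,0]},{"hand":0,"travel":[0,0,-5],"angular":[0,0,0]},{"hand":0,"travel":[0,0,-7],"angular":[0,0,0]},{"hand":0,"travel":[0,0,-9],"angular":[0,0,0]},{"hand":0,"travel":[0,0,-9],"angular":[0,0,0]},{"hand":0,"travel":[0,0,-9],"angular":[0,0,0]}]'
python3 - <<'E'
from h import *
im=cam('wrist'); save(im,'w5.png',s=1.4); s=ctrl.read_state(); print(s['clock'],s['eef_pos'],s['tool_rot'],s['force'],s['width'])
toolrel([485,-321,175],[np.pi,0,0])
toolrel([485,-321,60],[np.pi,0,0])
E
```

```text
clock: 9.8
eef_pos: [615.9, 97.0, 178.9]
tool_rot: [3.14, -0.01, 0.043]
force: [-0.6, 0.3, -1.3]
width: 20.3
9.85 [615.33186773  96.85690104 177.89720398] [ 3.13971834 -0.00827116  0.04345148] [-0.88393618  0.18922719 -1.1980145 ] 19.898562788718134
travel cm [-14.84  41.18   0.24]
angular deg [ 0.1  -0.48  2.49]
travel cm [-14.93  41.16  11.74]
angular deg [ 0.1  -0.48  2.49]
```

View pics/w5.png

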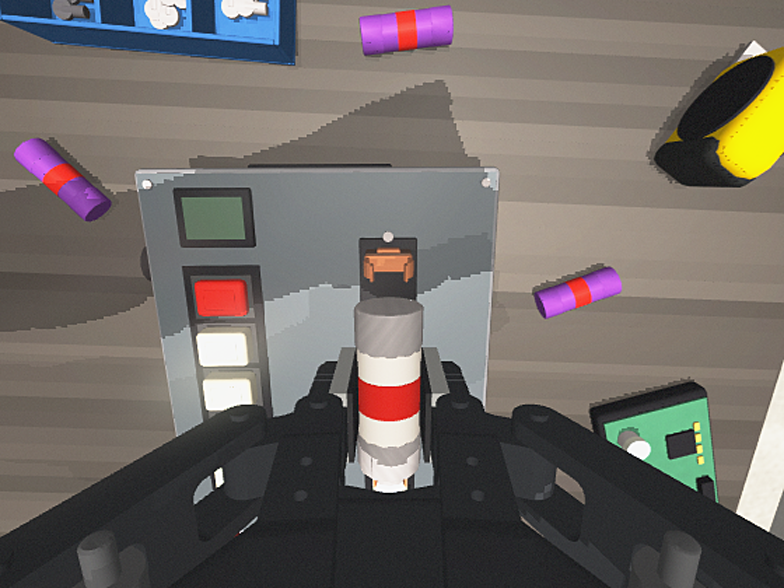

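The fuse is held level and clear of the empty clips, the red key is still down and the cream keys are up. I'll carry it to the tray.

```bash
python3 -m creep '[{"hand":0,"travel":[-1,2,0],"angular":[0,0,0.3]},{"hand":0,"travel":[-2,6,0],"angular":[0,0,0.5]},{"hand":0,"travel":[-3.6,10,0],"angular":[0,0,0.7]},{"hand":0,"travel":[-5,14,0],"angular":[0,0,1]},{"hand":0,"travel":[-6.5,18,0],"angular":[0,0,1.2]},{"hand":0,"travel":[-8,22,0],"angular":[0,0,1.5]},{"hand":0,"travel":[-9.4,26,0],"angular":[0,0,1.7]},{"hand":0,"travel":[-10.8,30,0],"angular":[0,0,2]},{"hand":0,"travel":[-12.3,34,0],"angular":[0,0,2.2]},{"hand":0,"travel":[-13.7,38,0],"angular":[0,0,2.5]},{"hand":0,"travel":[-14.6,40.5,0],"angular":[0.1,-0.5,2.5]},{"hand":0,"travel":[-14.9,41.2,2],"angular":[0.1,-0.5,2.5]},{"hand":0,"travel":[-14.9,41.2,5],"angular":[0.1,-0.5,2.5]},{"hand":0,"travel":[-14.9,41.2,8],"angular":[0.1,-0.5,2.5]},{"hand":0,"travel":[-14.9,41.2,11],"angular":[0.1,-0.5,2.5]},{"hand":0,"travel":[-14.9,41.2,11.7],"angular":[0.1,-0.5,2.5]},{"hand":0,"travel":[-14.9,41.2,11.7],"angular":[0.1,-0.5,2.5]},{"hand":0,"travel":[-14.9,41.2,11.7],"angular":[0.1,-0.5,2.5]},{"hand":0,"travel":[-14.9,41.2,11.7],"angular":[0.1,-0.5,2.5]}]'
python3 - <<'E'
from h import *
im=cam('wrist'); save(im,'w6.png',s=1.4); s=ctrl.read_state(); print(s['clock'],s['eef_pos'],s['tool_rot'],s['force'],s['width'])
E
```

```text
clock: 11.75
eef_pos: [486.3, -321.9, 61.9]
tool_rot: [3.14, -0.002, -0.0]
force: [-0.5, -0.6, -0.6]
width: 20.0
11.8 [ 486.2083078  -321.94672923   61.92409744] [ 3.14025382e+00 -1.78614102e-03 -3.93025822e-04] [-0.60923484 -0.42417051 -1.05899879] 20.103134863663136
```

View pics/w6.png

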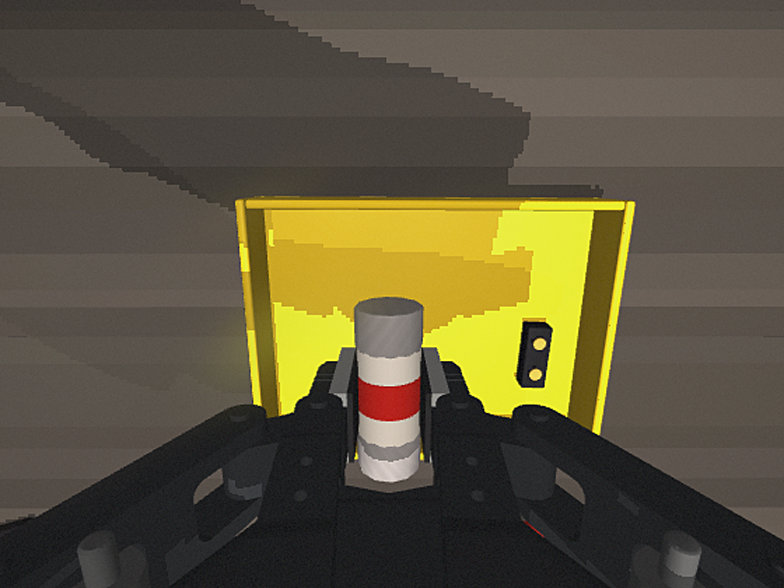

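The fuse is over the free part of the tray, level, with the block well off to the right at (535,353). I'll lower it.

```bash
python3 -m creep '[{"hand":0,"travel":[0,0,2],"angular":[0,0,0]},{"hand":0,"travel":[0,0,4],"angular":[0,0,0]},{"hand":0,"travel":[0,0,5],"angular":[0,0,0]},{"hand":0,"travel":[0,0,5.2],"angular":[0,0,0]},{"hand":0,"travel":[0,0,5.4],"angular":[0,0,0]},{"hand":0,"travel":[0,0,5.4],"angular":[0,0,0]},{"hand":0,"travel":[0,0,5.4],"angular":[0,0,0]}]'
```

```text
clock: 12.5
eef_pos: [486.8, -322.3, 8.6]
tool_rot: [3.14, -0.003, -0.0]
force: [-0.9, 0.3, -0.8]
width: 20.0
```

```bash
python3 -m creep '[{"hand":0,"travel":[0,0,0.2],"angular":[0,0,0]},{"hand":0,"travel":[0,0,0.3],"angular":[0,0,0]},{"hand":0,"travel":[0,0,0.4],"angular":[0,0,0]},{"hand":0,"travel":[0,0,0.4],"angular":[0,0,0]}]'
```

```text
clock: 12.9
eef_pos: [486.7, -322.3, 4.5]
tool_rot: [3.14, -0.003, -0.0]
force: [-0.0, 0.1, -0.5]
width: 20.4
```

```bash
python3 -m creep '[{"hand":0,"travel":[0,0,0.1],"angular":[0,0,0]},{"hand":0,"travel":[0,0,0.2],"angular":[0,0,0]},{"hand":0,"travel":[0,0,0.2],"angular":[0,0,0]}]'
```

```text
clock: 13.2
eef_pos: [486.8, -322.3, 4.3]
tool_rot: [3.139, -0.003, -0.0]
force: [-3.4, 2.4, 14.9]
width: 20.1
```

Contact is at TCP 4.3 mm, with 15 N. Either the tips or the fuse is on the floor, and any gap left under the fuse is 2 mm at most. I'll ease the load and open very slowly so it settles between the pads.

```bash
python3 -m creep '[{"hand":0.2,"travel":[0,0,0],"angular":[0,0,0]},{"hand":0.22,"travel":[0,0,0],"angular":[0,0,0]},{"hand":0.24,"travel":[0,0,0],"angular":[0,0,0]},{"hand":0.25,"travel":[0,0,0],"angular":[0,0,0]},{"hand":0.26,"travel":[0,0,0],"angular":[0,0,0]},{"hand":0.27,"travel":[0,0,0],"angular":[0,0,0]},{"hand":0.28,"travel":[0,0,0],"angular":[0,0,0]},{"hand":0.29,"travel":[0,0,0],"angular":[0,0,0]},{"hand":0.3,"travel":[0,0,0],"angular":[0,0,0]},{"hand":0.32,"travel":[0,0,0],"angular":[0,0,0]},{"hand":0.36,"travel":[0,0,0],"angular":[0,0,0]},{"hand":0.4,"travel":[0,0,0],"angular":[0,0,0]},{"hand":0.4,"travel":[0,0,0],"angular":[0,0,0]}]'
python3 - <<'E'
from h import *
im=cam('wrist'); save(im,'w7.png',s=1.2)
E
```

```text
clock: 14.5
eef_pos: [486.8, -322.3, 4.3]
tool_rot: [3.139, -0.003, -0.0]
force: [1.2, -0.1, 0.3]
width: 34.0
```

View pics/w7.png

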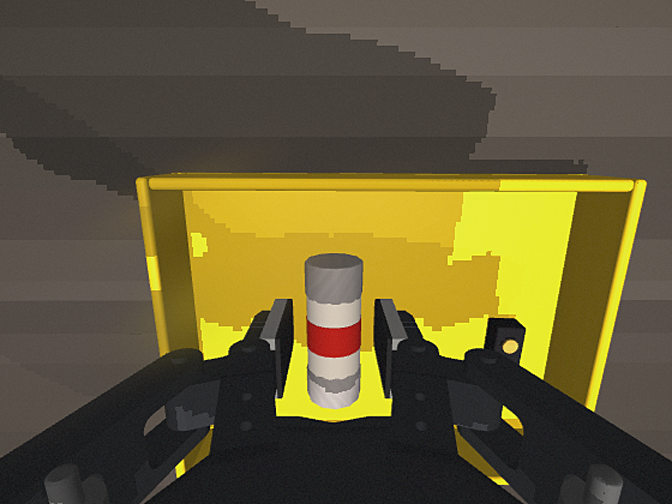

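The fuse (band at (334,340)) lies flat on the floor, clear of both pads and the block. I'll retreat straight up and check.

```bash
python3 -m creep '[{"hand":0.4,"travel":[0,0,-1],"angular":[0,0,0]},{"hand":0.4,"travel":[0,0,-3],"angular":[0,0,0]},{"hand":0.4,"travel":[0,0,-6],"angular":[0,0,0]},{"hand":0.4,"travel":[0,0,-10],"angular":[0,0,0]},{"hand":0.4,"travel":[0,0,-15],"angular":[0,0,0]},{"hand":0.4,"travel":[0,0,-20],"angular":[0,0,0]},{"hand":0.4,"travel":[-6,0,-20],"angular":[0,0,0]},{"hand":0.4,"travel":[-6,0,-20],"angular":[0,0,0]},{"hand":0.4,"travel":[-6,0,-20],"angular":[0,0,0]},{"hand":0.4,"travel":[-6,0,-20],"angular":[0,0,0]}]'
python3 - <<'E'
from h import *
a=cam('top'); b=cam('side'); 
for c in ['top','side']:
  for t in ['fuse_blown','fuse_good','key_off_top','key_live_top','screwdriver','pliers']: print(c,t,[(np.round(d['at']).tolist(),round(d['confidence'],2)) for d in ctrl.spot_point(c,t)[:4]])
A=cv2.resize(a['frame'][120:300,80:450,::-1],(740,360)); B=cv2.resize(b['frame'][120:290,200:400,::-1],(280,238)); C=cv2.resize(b['frame'][180:290,220:340,::-1],(260,238))
f=np.zeros((598,740,3),np.uint8); f[:360]=A; f[360:,:280]=B; f[360:,290:550]=C; cv2.imwrite('pics/end.png',f); print(ctrl.read_state()['clock'])
E
```

```text
clock: 15.55
eef_pos: [426.7, -321.8, 204.5]
tool_rot: [3.139, -0.004, -0.001]
force: [0.4, 0.2, -0.8]
width: 34.1
top fuse_blown [([765.0, 88.0, 10.0], 0.69), ([620.0, 262.0, 10.0], 0.65), ([387.0, 153.0, 10.0], 0.56), ([493.0, -325.0, 13.0], 0.41)]
top fuse_good [([621.0, -24.0, 99.0], 0.66), ([518.0, 94.0, 82.0], 0.44)]
top key_off_top [([518.0, 93.0, 84.0], 0.64), ([621.0, -21.0, 98.0], 0.21)]
top key_live_top [([523.0, -23.0, 85.0], 0.42)]
top screwdriver [([459.0, 488.0, 2.0], 0.65)]
top pliers [([621.0, -26.0, 99.0], 0.56)]
side fuse_blown [([759.0, 87.0, 12.0], 0.72), ([623.0, 257.0, 12.0], 0.71), ([385.0, 156.0, 13.0], 0.61), ([580.0, 37.0, -1.0], 0.59)]
side fuse_good [([624.0, -23.0, 100.0], 0.56), ([580.0, 35.0, -1.0], 0.23)]
side key_off_top [([515.0, 90.0, 79.0], 0.38)]
side key_live_top [([520.0, -25.0, 88.0], 0.38)]
side screwdriver [([460.0, 493.0, -0.0], 0.65)]
side pliers [([474.0, -480.0, 1.0], 0.75)]
16.25
```

View pics/end.png

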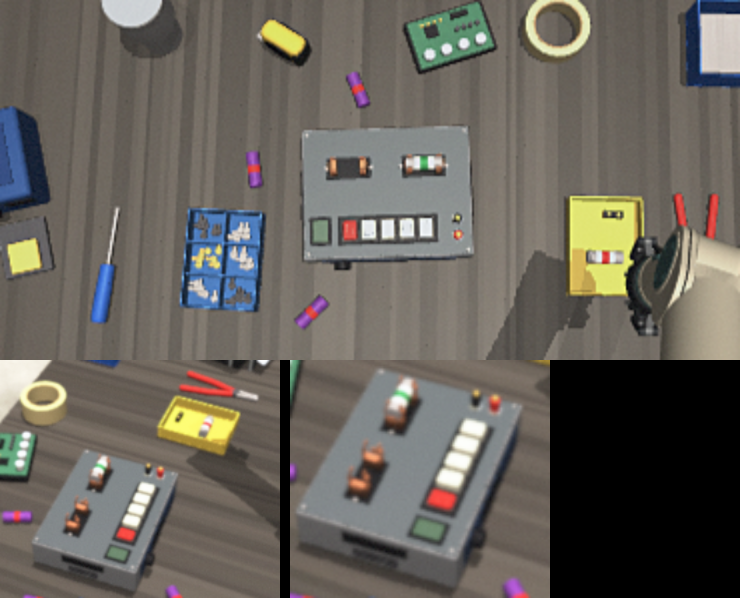

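The final view shows the red key down and the cream keys up. The blown fuse lies in the tray at (605,257) and the good fuse is still in its clips at (424,164). The screwdriver and pliers haven't moved.

```bash
python3 -c "
from cell import ctrl
print(ctrl.finish_job())"
```

```text
the job is handed in; nothing more can be done
None
```

The job is done and handed in at about 16 s of the 48 s. I pressed the red key to its stop with 21 N. It stayed down and the latched cream key sprang up. Then I pulled the blown fuse out of its clips, lowered it into the tray and opened the jaws slowly.

**Last checks:**
- **Keys:** the red key was still down and all four cream keys stood level. The spot readings agreed to within their error (red key 79 to 84 mm, live key 85 to 88 mm).
- **Fuses:** the blown fuse lay flat in the tray at about (490, -324) mm, clear of the terminal block, and the good fuse was still in its clips.
- **Bystanders:** the screwdriver and pliers measured within 5 mm of their starting positions, which is about the error of the readings. One top-camera reading of the pliers fell on the good fuse. It was a false detection, with the arm hiding part of the pliers.

**Less certain:**
- **Fuse placement:** the jaws read about 20 mm on the 22.2 mm fuse throughout. When they touched the tray floor I couldn't tell whether the tips or the fuse had landed. The fuse may have settled up to about 2 mm as the jaws opened.
- **First grip:** it looked too shallow, so I opened and gripped 5 mm deeper before pulling.

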